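# Close up the noodle-making table

### The arm

A 6-joint arm with a two-finger parallel gripper is mounted at the origin on the work surface. World frame = base frame: x ahead of the robot, y to its left, z up, the work surface at z = 0. Lengths are in m, angles in rad, forces in N, time in s.
With the tool pointing down it reaches from about 0.35 to 0.85 m from the base axis. Payload 8.1 kg.
Tool frame: the origin (TCP) lies at the very end of the fingers, on their centre line; the grasp point (between the pads) lies 19 mm behind it (pinch_z is the distance from the TCP to the grasp point, in m); z points along the fingers, y is the direction in which the jaws open and shut (so a half turn about z gives the same grasp; the last joint's range is limited). The gripper opens to 93 mm and grips with 3 to 60 N. Pads are 15 mm wide; open, the fingers measure 128 mm over their backs; the gripper's body (75 mm by 188 mm) begins 65 mm behind the grasp point.
Start: joints at [1.044, 0.13, 1.488, -0, 1.523, -0.085], TCP at [0.257, 0.542, 0.219] pointing down, gripper open.
Joint ranges: [-2.96, 2.96], [-0.89, 2.26], [0.02, 2.5], [-1.34, 4.48], [0, 2.73], [-2.66, 2.66]. Speed limits (rad/s): [2.39, 2.39, 2.79, 3.14, 3.14, 3.14].

### API

Orientations are given as a rotation vector (axis times angle).
In Python, from plant import * gives the robot as it stands.
- The arm moves only by the tool move_arm, never from a script. Its argument "series" is a list of rows, each a list of 7 numbers: the shift along the tool's x, y, z each as a share of 10 cm, from -1 to 1, then the turn, a rotation vector about the tool's x, y, z each as a share of 180 degrees, from -1 to 1, then the opening, from -1 (shut) to 1 (fully open). In form: [[dx, dy, dz, rx, ry, rz, jaw], ...]. A call has 1 to 8 rows; each row is the pose to reach, as a shift and turn from the pose commanded when the call began, along the tool's axes at that moment, turning the shorter way round; what a row does not reach only later rows make up. A row lasts 1/10 s, in which the tool goes at most 50 mm and 8.59 degrees, less where a joint would pass 70% of its speed; a pose out of reach is approached as far as the arm can. A call with a number of a shift or a turn outside -1 to 1 is refused whole. A call with a gripper value outside its range is refused whole. The fingers move at their own pace and stop on an object; "squeeze" is the grip in N (left out, the last holds). Time passes only in rows, so rows that repeat a pose let the fingers close. It gives the time, the measured TCP pose, the force and the opening at its end, in the units of the state.
- read_state(): the state, without advancing time (a new reading comes with each control period).
- read_camera(name): name is "side" or "top"; returns a dict with "frame" (400x640x3 uint8, red, green, blue), "K" (3x3 intrinsics, pixels), "k1" (the pictures are not rectified: a ray, as slopes to the right and down, at radius r is drawn at 1 + k1 r^2 times it, then the intrinsics apply), "rvec" (rotation vector, rad) and "tvec" (3), from world to camera coordinates, as OpenCV has them. Camera axes: x right, y down, z forward; pixel columns grow to the right and rows downward; lengths in m; the calibration is good to about 2 mm. A picture is of the moment at which its call begins. There is no depth.
- close_job(): hands the job in, once; it reports no verdict.
The state is a dict: "t": time; "q": joint angles; "dq": joint speeds; "joint_torque": joint torques, N m; "tool_pos": TCP position; "orientation": TCP orientation; "force": force on the tool from outside, world axes, zero at the start; "wrist_torque": the same for the moment, N m; "opening": finger opening in m.
Only numpy, scipy, OpenCV 4.12 (cv2) and the standard library are available. Lean on these libraries where they do the work, as an engineer would, in place of code of your own. Each camera call takes 0.05 s, during which the arm holds its last target.

### The job

Close up the baking table with your fingertips: push the drawer of pastry cutters and the drawer of wooden spoons fully home, and push the flour bin's lid down until it lies shut, in any order and without slamming them or first opening them further. The empty drawer has just been washed: leave it standing open as it is to dry. Only push: pick up nothing, and leave all the other things where they are.

Things in the scene. Friction and masses are not known exactly. Their poses are not given: they have to be found in the camera images.
- cutter_drawer (a joint): slide of the drawer that holds round steel pastry cutters, m: 0 = shut (its front panel closes against the casing), growing as it stands out towards the robot; starts at 0.07 to 0.11, stop at 0.15; sliding friction about 1.5 N plus light damping, it stays where it is left and has no latch
- cutter_front (a point): centre of the outer (robot-side) face of the flat front panel of the drawer of steel pastry cutters; moves with it. Panel 113 mm wide, 68 mm high (this point is 40 mm above the table), 12 mm thick, no handle, only a flat dark round mark. x axis: the way it is pushed shut (away from the robot); z up. Fixed wooden casing 115 mm wide, 80 mm high, 188 mm deep
- spoon_drawer (a joint): slide of the drawer that holds dark wooden spoons, m: 0 = shut (its front panel closes against the casing), growing as it stands out towards the robot; starts at 0.07 to 0.11, stop at 0.15; sliding friction about 1.5 N plus light damping, it stays where it is left and has no latch
- spoon_front (a point): centre of the outer (robot-side) face of the flat front panel of the drawer of dark wooden spoons; moves with it. Panel 113 mm wide, 68 mm high (this point is 40 mm above the table), 12 mm thick, no handle, only a flat dark round mark. x axis: the way it is pushed shut (away from the robot); z up. Fixed wooden casing 115 mm wide, 80 mm high, 188 mm deep
- empty_drawer (a joint): slide of the drawer that is empty, m: 0 = shut (its front panel closes against the casing), growing as it stands out towards the robot; starts at 0.07 to 0.11, stop at 0.15; sliding friction about 1.5 N plus light damping, it stays where it is left and has no latch
- empty_front (a point): centre of the outer (robot-side) face of the flat front panel of the drawer that is empty; moves with it. Panel 113 mm wide, 68 mm high (this point is 40 mm above the table), 12 mm thick, no handle, only a flat dark round mark. x axis: the way it is pushed shut (away from the robot); z up. Fixed wooden casing 115 mm wide, 80 mm high, 188 mm deep
- flour_bin: wooden flour bin fixed to the table, 160 mm deep (x), 130 wide (y), 100 high without lid, white fill inside. Origin at table height, mid-width, 100 mm behind its front face (spans x -0.10 to +0.06 m here); x points away from the robot, z up. It and the three drawer units stand in a row of four places about 190 mm apart, in any order, each turned up to 0.1 rad
- flour_lid (a joint): hinge of the bin's lid, rad: 0 = shut, lying on the rim; starts at 0.5 to 0.9, where it slopes up towards the robot, stop at 1.7. A stiff hinge holds it at any angle; about 1 to 3 N downwards near its free edge moves it
- flour_lid_hinge (a point): point on the lid's hinge line, in the middle of its width, at the bin's far (+x) rim, 100.5 mm above the table; the lid's underside starts here. Its x axis lies along the lid, away from the free edge, and tilts with it
- flour_lid_edge (a point): middle of the lid's free edge (robot side), on its upper (outer) face: 164 mm from the hinge line along the lid; moves with the lid. The lid is a plain plywood board 164 x 134 x 8 mm without a knob
- spice_jar_mid (a point): bystander, loose: small glass spice jar with steel cap, 30 mm across, 85 mm tall, in a gap of the row; point at its middle, half-way up
- pepper_mill_mid (a point): bystander, loose: slim turned dark-wood pepper mill, 32 mm across, 96 mm tall, in a gap of the row; point at its middle, half-way up
- rolling_pin_mid (a point): bystander, loose: short wooden rolling pin, 250 mm long, 42 mm thick, lying on the cutting board at the left; point at its middle, half-way up
- bowl_mid (a point): bystander, loose: white bowl, 130 mm across, 60 mm tall, on the right; point at its middle, half-way up
- mug_mid (a point): bystander, loose: blue mug, 76 mm across, 90 mm tall, on the right; point at its middle, half-way up
- scraper_mid (a point): bystander, loose: dough scraper lying flat, steel blade and wooden grip, about 95 x 120 mm, 18 mm high, front right; point on it near the joint of steel and wood

How it is judged:
By the outcome, as a careful person would: the job done as asked, in the order asked, and still so for the second after the job is handed in, with the robot touching nothing.
It also fails if it takes over 58 s, if anything falls off the work surface, if the arm or the gripper's body presses on something with over 40 N, if the wrist force passes 120 N, or if a joint passes its speed limit or range.

## Working session

There is one attempt and no reset: what is moved stays moved. The work goes in short steps, Python scripts to look and compute and a tool call to move; the robot and the scene stay as the last step left them, time stands still between calls to the robot, and variables do not carry over. Pictures are saved under pics/ and viewed, and the job is handed in when it is done.

Besides the shell and the picture viewer there is one more tool, called after "Emit:" by a JSON object that holds its "fn" and its "kwargs". move_arm: Moves the arm, as the interface text tells. Shift numbers are shares of 10 cm and turn numbers shares of 180 degrees, none past 1 either way. Its arguments: {"type":"object","properties":{"series":{"type":"array","items":{"type":"array","items":{"type":"number"}}},"squeeze":{"type":"number"}},"required":["series"]}

```bash
ls; mkdir -p pics; python3 - <<'E'
from plant import *
import cv2
s=read_state(); print(s)
for n in("side","top"):
    c=read_camera(n); cv2.imwrite(f"pics/{n}0.png",c["frame"][:,:,::-1]); print(n,c["K"],c["k1"],c["rvec"],c["tvec"])
E
```

```text
pics
{'t': 0.0, 'q': array([ 1.04360102e+00,  1.31127654e-01,  1.48926856e+00,  2.32347652e-05,
        1.52296026e+00, -8.53946106e-02]), 'dq': array([-6.64754032e-04,  3.21839070e-04, -1.03750353e-03,  9.25131210e-05,
       -2.14160553e-03, -4.09939171e-04]), 'joint_torque': array([-4.90732382e-04, -5.59844935e+01, -4.91754484e+01,  7.68216513e-02,
        3.58023494e-02, -1.03570064e-04]), 'tool_pos': array([0.25623272, 0.54192883, 0.21761333]), 'orientation': array([-6.88228767e-01, -3.06471178e+00,  2.63019264e-03]), 'force': array([-0.68699576,  0.25561567, -0.10707488]), 'wrist_torque': array([-0.00589207, -0.03471945, -0.00526021]), 'opening': 0.09307522950703388}
side [[441.57705607   0.         312.54369245]
 [  0.         441.57705607 195.68685531]
 [  0.           0.           1.        ]] -0.041600199890791244 [ 0.40026199 -2.83831817  1.08016991] [0.46780955 0.18028043 1.49513443]
top [[452.26911474   0.         324.925306  ]
 [  0.         452.26911474 201.93165519]
 [  0.           0.           1.        ]] -0.013979388532723737 [ 2.14437561 -2.06702741  0.21662607] [-0.03558873  0.54001012  1.26504101]
```

View pics/side0.png

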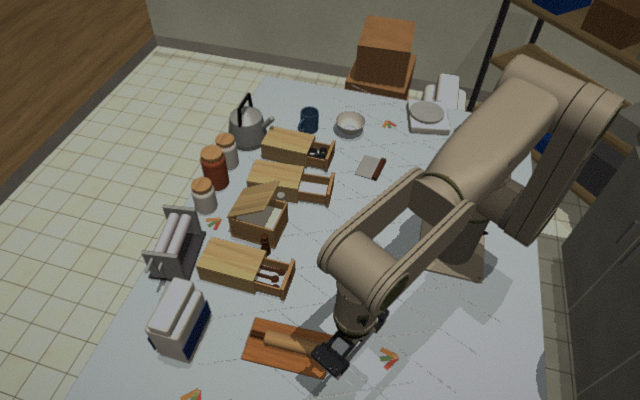

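View pics/top0.png

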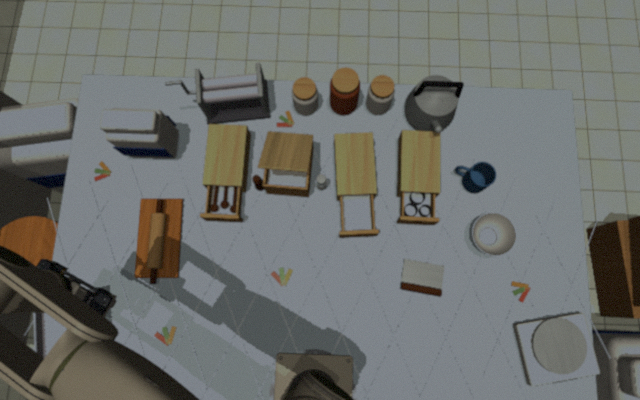

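Top view, left to right: spoon drawer (front at about 222,217), flour bin (287,165), empty drawer (358,232) and cutter drawer (418,220). The pepper mill is at (258,182) and the spice jar at (322,181). I'll zoom in to measure.

```bash
cat > h.py <<'E'
import numpy as np, cv2
from plant import *
def cam(n):
    c=read_camera(n); return c
def und(c,uv):
    uv=np.atleast_2d(np.array(uv,float)); K=c["K"]
    return cv2.undistortPoints(uv.reshape(-1,1,2),K,np.array([c["k1"],0,0,0.]))[:,0]
def ray(c,uv):
    R=cv2.Rodrigues(c["rvec"])[0]; p=und(c,uv)
    d=np.c_[p,np.ones(len(p))]@R
    o=-R.T@c["tvec"]; return o,d
def plane(c,uv,z):
    o,d=ray(c,uv); return o+d*((z-o[2])/d[:,2])[:,None]
def proj(c,P):
    return cv2.projectPoints(np.atleast_2d(np.array(P,float)),c["rvec"],c["tvec"],c["K"],np.array([c["k1"],0,0,0.]))[0][:,0]
def crop(c,x0,y0,x1,y1,f,name):
    im=cv2.resize(c["frame"][y0:y1,x0:x1,::-1],None,fx=f,fy=f,interpolation=cv2.INTER_CUBIC)
    cv2.imwrite(name,im)
E
python3 - <<'E'
from h import *
c=cam("top"); crop(c,195,120,325,225,6,"pics/ta.png"); crop(c,325,120,455,245,4.8,"pics/tb.png")
c=cam("side"); crop(c,190,120,345,300,3.3,"pics/sa.png")
E
```

```text
(no output)
```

View pics/ta.png

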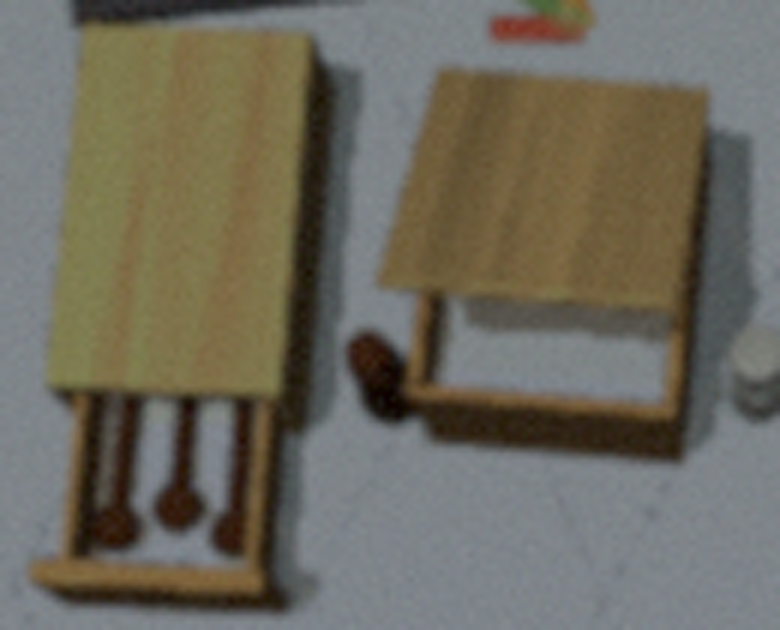

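View pics/tb.png

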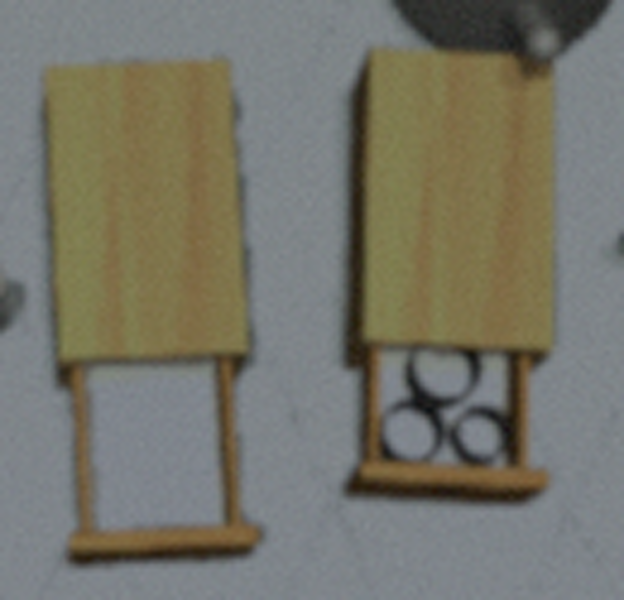

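View pics/sa.png

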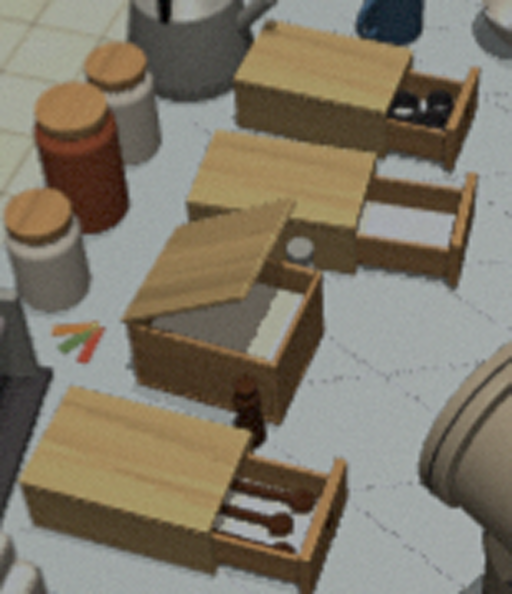

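```bash
python3 - <<'E'
from h import *
np.set_printoptions(precision=4,suppress=True)
c=cam("top"); s=cam("side")
A=lambda L:(np.array(L,float)+.5)/6-.5+[195,120]
B=lambda L:(np.array(L,float)+.5)/4.8-.5+[325,120]
S=lambda L:(np.array(L,float)+.5)/3.3-.5+[190,120]
def show(n,uv,z):
    P=plane(c,uv,z); print(n,z); print(P[:,:2], "edge01",np.linalg.norm(P[1]-P[0]), "yaw of push", np.arctan2(*( (P[0]-P[1])[[0,1]]*[-1,1])) ); return P
show("spoon casing",A([(82,27),(314,35),(50,387),(283,396)]),.08)
show("spoon panel front top",A([(32,586),(264,596)]),.074)
show("cutter casing",B([(370,48),(553,55),(362,345),(553,350)]),.08)
show("cutter panel",B([(361,484),(547,492)]),.074)
show("empty panel",B([(70,556),(257,546)]),.074)
show("empty casing",B([(46,68),(230,62),(60,358),(246,354)]),.08)
show("bin front rim",A([(408,403),(676,412)]),.10)
show("lid hinge",A([(440,68),(708,90)]),.1085)
# lid edge: triangulate
def tri(u,v):
    o1,d1=ray(c,u);o2,d2=ray(s,v); 
    out=[]
    for a,b in zip(d1,d2):
        t=np.linalg.lstsq(np.c_[a,-b],o2-o1,rcond=None)[0]; p,q=o1+t[0]*a,o2+t[1]*b; out.append((p+q)/2); print((p+q)/2,np.linalg.norm(p-q))
    return np.array(out)
print("lid edge L,R (top vs side)")
tri(A([(380,288),(672,308)]),S([(240,297),(296,203)]))
print("spoon panel top L,R; ")
tri(A([(32,590),(264,598)]),S([(310,580),(346,462)]))
print("mill, jar",plane(c,A([(370,350)]),.096),plane(c,A([(755,352)]),.085))
# mill base approx
print(plane(c,A([(392,408)]),0))
E
```

```text
spoon casing 0.08
[[0.7615 0.3416]
 [0.7613 0.2255]
 [0.5762 0.3401]
 [0.5758 0.2268]] edge01 0.11611263480186025 yaw of push -0.0018960790097265667
spoon panel front top 0.074
[[0.4794 0.3412]
 [0.4786 0.2296]] edge01 0.1115685992494115 yaw of push -0.006822375171697546
cutter casing 0.08
[[ 0.7645 -0.2362]
 [ 0.7641 -0.3496]
 [ 0.5748 -0.2315]
 [ 0.5759 -0.3464]] edge01 0.11339767345846238 yaw of push -0.003836111641993332
cutter panel 0.074
[[ 0.4911 -0.2321]
 [ 0.4902 -0.3429]] edge01 0.11079037214555348 yaw of push -0.007386408016999448
empty panel 0.074
[[ 0.4415 -0.06  ]
 [ 0.4515 -0.1706]] edge01 0.11098668696338382 yaw of push 0.0902442646950014
empty casing 0.08
[[ 0.7441 -0.0358]
 [ 0.7522 -0.1495]
 [ 0.5602 -0.0502]
 [ 0.5667 -0.1619]] edge01 0.11401119680095992 yaw of push 0.07053748087732238
bin front rim 0.1
[[0.5696 0.163 ]
 [0.5698 0.0355]] edge01 0.12749657626705 yaw of push 0.0016073837302687404
lid hinge 0.1085
[[0.7352 0.1573]
 [0.7286 0.0269]] edge01 0.13060111949777922 yaw of push -0.0510939497703771
lid edge L,R (top vs side)
[0.6008 0.165  0.1915] 0.0030420193655913076
[0.5933 0.0346 0.1897] 0.0036183522023797627
spoon panel top L,R; 
[0.4805 0.349  0.046 ] 0.0032098664338812157
[0.48   0.2313 0.0658] 0.0019075073524580884
mill, jar [[0.596  0.1836 0.096 ]] [[ 0.6046 -0.0004  0.085 ]]
[[0.5912 0.1866 0.    ]]
```

```bash
cat >> h.py <<'E'
from scipy.spatial.transform import Rotation as Ro
def go(target,yaw=0.0,base=None):
    s=read_state(); R=Ro.from_rotvec(s["orientation"])
    d=R.inv().apply(np.array(target)-s["tool_pos"])/0.1
    Rt=Ro.from_matrix(np.array([[-np.cos(yaw),-np.sin(yaw),0],[-np.sin(yaw),np.cos(yaw),0],[0,0,-1.]]).T.T)
    w=(R.inv()*Rt).as_rotvec()/np.pi
    print("t",round(s["t"],2),"pos",s["tool_pos"].round(4),"F",s["force"].round(1),"shift",d.round(3),"turn",w.round(4))
E
python3 - <<'E'
from h import *
go([.44,.285,.15]); go([.35,.45,.19])
E
```

```text
t 0.3 pos [0.2564 0.5422 0.2183] F [0.2 0.4 0.8] shift [-2.759 -1.54   0.684] turn [-2.000e-04 -1.000e-04 -1.406e-01]
t 0.3 pos [0.2564 0.5422 0.2183] F [0.2 0.4 0.8] shift [-1.24  -0.434  0.283] turn [-2.000e-04 -1.000e-04 -1.406e-01]
```

Emit:
{"fn": "move_arm", "kwargs": {"series": [[-0.4, -0.2, 0.1, 0, 0, -0.047, -1], [-0.8, -0.4, 0.15, 0, 0, -0.094, -1], [-1, -0.55, 0.2, 0, 0, -0.14, -1], [-1, -0.55, 0.2, 0, 0, -0.14, -1], [-1, -0.55, 0.2, 0, 0, -0.14, -1]], "squeeze": 10}}

```text
t: 0.8
tool_pos: [0.3235, 0.4499, 0.1987]
orientation: [-0.01, -3.141, -0.001]
force: [0.4, -0.3, 0.0]
opening: 0.0578
```

```bash
python3 - <<'E'
from h import *
go([.44,.285,.15]); print(read_state()["opening"])
E
```

```text
t 0.8 pos [0.3235 0.4499 0.1987] F [ 0.4 -0.3  0. ] shift [-1.175 -1.641  0.486] turn [ 0.0001 -0.0001 -0.002 ]
0.05775394387519651
```

Emit:
{"fn": "move_arm", "kwargs": {"series": [[-0.3, -0.4, 0.1, 0, 0, -0.002, -1], [-0.6, -0.8, 0.2, 0, 0, -0.002, -1], [-0.8, -1, 0.3, 0, 0, -0.002, -1], [-0.8, -1, 0.3, 0, 0, -0.002, -1]]}}

```text
t: 1.2
tool_pos: [0.4043, 0.348, 0.1674]
orientation: [-0.002, -3.141, 0.002]
force: [-0.6, 0.4, 1.1]
opening: 0.0254
```

Emit:
{"fn": "move_arm", "kwargs": {"series": [[-0.15, -0.3, 0.2, 0, 0, 0, -1], [-0.3, -0.6, 0.5, 0, 0, 0, -1], [-0.3, -0.64, 0.8, 0, 0, 0, -1], [-0.3, -0.64, 1, 0, 0, 0, -1], [-0.3, -0.64, 1, 0, 0, 0, -1]]}}

```text
t: 1.7
tool_pos: [0.4309, 0.2862, 0.0658]
orientation: [0.005, -3.137, 0.003]
force: [0.3, -0.1, -0.4]
opening: 0.0003
```

```bash
python3 - <<'E'
from h import *
go([.45,.285,.035]); print(read_state()["opening"])
c=cam("top"); crop(c,195,120,325,245,4.8,"pics/t1.png")
E
```

```text
t 1.7 pos [0.4309 0.2862 0.0658] F [ 0.3 -0.1 -0.4] shift [-0.193 -0.012  0.307] turn [-0.0006 -0.0016  0.001 ]
0.00032697431374500486
```

View pics/t1.png

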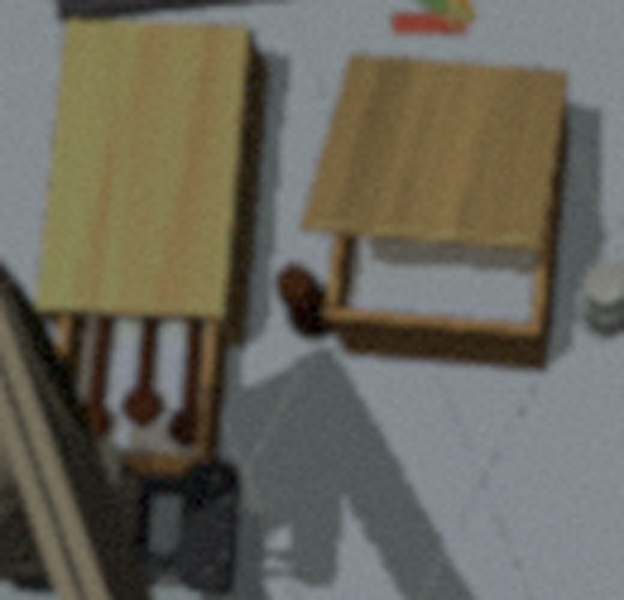

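The closed fingers are just in front of the spoon panel and clear of the mill. Next I'll lower them and push slowly.

Emit:
{"fn": "move_arm", "kwargs": {"series": [[0, 0, 0.15, 0, 0, 0, -1], [0, 0, 0.3, 0, 0, 0, -1], [-0.1, 0, 0.3, 0, 0, 0, -1], [-0.2, 0, 0.3, 0, 0, 0, -1], [-0.3, 0, 0.3, 0, 0, 0, -1], [-0.36, 0, 0.3, 0, 0, 0, -1], [-0.42, 0, 0.3, 0, 0, 0, -1], [-0.48, 0, 0.3, 0, 0, 0, -1]]}}

```text
t: 2.55
tool_pos: [0.482, 0.2861, 0.0388]
orientation: [0.006, -3.141, -0.0]
force: [-1.3, -0.6, 1.3]
opening: 0.0007
```

Emit:
{"fn": "move_arm", "kwargs": {"series": [[-0.06, 0, 0, 0, 0, 0, -1], [-0.12, 0, 0, 0, 0, 0, -1], [-0.18, 0, 0, 0, 0, 0, -1], [-0.24, 0, 0, 0, 0, 0, -1], [-0.3, 0, 0, 0, 0, 0, -1], [-0.36, 0, 0, 0, 0, 0, -1], [-0.42, 0, 0, 0, 0, 0, -1], [-0.48, 0, 0, 0, 0, 0, -1]]}}

```text
t: 3.35
tool_pos: [0.5299, 0.2862, 0.0385]
orientation: [0.007, -3.141, 0.0]
force: [-2.5, -1.5, 0.2]
opening: 0.0004
```

```bash
python3 - <<'E'
from h import *
go([.556,.285,.035])
E
```

```text
t 3.35 pos [0.5299 0.2862 0.0385] F [-2.5 -1.5  0.2] shift [-0.261 -0.013  0.035] turn [-0.0001 -0.0001  0.0014]
```

Emit:
{"fn": "move_arm", "kwargs": {"series": [[-0.05, 0, 0, 0, 0, 0, -1], [-0.1, 0, 0, 0, 0, 0, -1], [-0.15, 0, 0, 0, 0, 0, -1], [-0.18, 0, 0, 0, 0, 0, -1], [-0.2, 0, 0, 0, 0, 0, -1], [-0.21, 0, 0, 0, 0, 0, -1], [-0.22, 0, 0, 0, 0, 0, -1], [-0.23, 0, 0, 0, 0, 0, -1]]}}

```text
t: 4.15
tool_pos: [0.5524, 0.2864, 0.0387]
orientation: [0.007, -3.142, 0.0]
force: [-2.7, -1.4, -0.1]
opening: 0.0003
```

Emit:
{"fn": "move_arm", "kwargs": {"series": [[-0.01, 0, 0, 0, 0, 0, -1], [-0.02, 0, 0, 0, 0, 0, -1], [-0.03, 0, 0, 0, 0, 0, -1], [-0.03, 0, 0, 0, 0, 0, -1]]}}

```text
t: 4.55
tool_pos: [0.5541, 0.2864, 0.0386]
orientation: [0.007, -3.139, 0.001]
force: [-8.9, -1.4, 5.7]
opening: 0.0004
```

Emit:
{"fn": "move_arm", "kwargs": {"series": [[-0.01, 0, 0, 0, 0, 0, -1], [-0.02, 0, 0, 0, 0, 0, -1], [-0.02, 0, 0, 0, 0, 0, -1]]}}

```text
t: 4.85
tool_pos: [0.5541, 0.2864, 0.0386]
orientation: [0.007, -3.135, 0.002]
force: [-20.4, -3.2, 14.4]
opening: 0.0004
```

```bash
python3 - <<'E'
from h import *
go([.556,.285,.035])
c=cam("side"); crop(c,190,120,345,300,3.3,"pics/s2.png")
E
```

```text
t 4.85 pos [0.5541 0.2864 0.0386] F [-20.4  -3.2  14.4] shift [-0.019 -0.014  0.035] turn [-0.0004 -0.0022  0.0015]
```

View pics/s2.png

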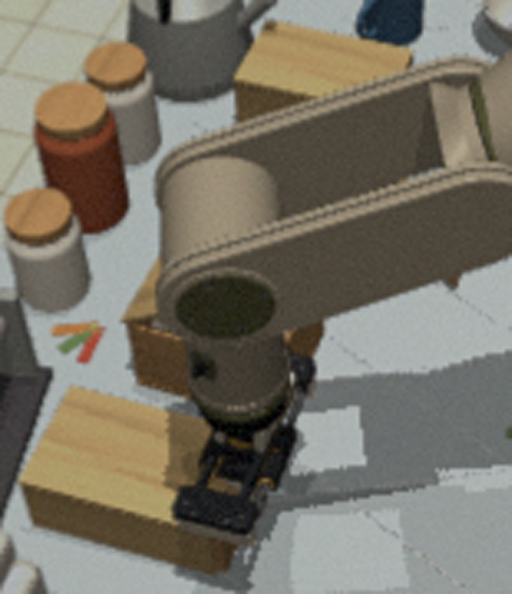

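The drawer is against a firm stop at 20 N, 10 mm of TCP sits as predicted, and the side view shows it flush. I'll back off, rise and go to the lid.

Emit:
{"fn": "move_arm", "kwargs": {"series": [[0.1, 0, 0, 0, 0, 0, -1], [0.3, 0, 0, 0, 0, 0, -1], [0.6, 0, 0, 0, 0, 0, -1], [0.8, 0, -0.3, 0, 0, 0, -1], [0.8, 0, -0.7, 0, 0, 0, -1], [0.8, 0, -1, 0, 0, 0, -1]]}}

```text
t: 5.5
tool_pos: [0.4776, 0.2867, 0.1411]
orientation: [-0.008, 3.139, 0.002]
force: [0.1, 0.4, 0.8]
opening: 0.0005
```

Emit:
{"fn": "move_arm", "kwargs": {"series": [[0, -0.2, -0.4, 0, 0, 0, -1], [0, -0.5, -0.8, 0, 0, 0, -1], [0, -0.9, -1, 0, 0, 0, -1], [0, -1, -1, 0, 0, 0, -1], [0, -1, -1, 0, 0, 0, -1]]}}

```text
t: 6.0
tool_pos: [0.4787, 0.1852, 0.2394]
orientation: [-0.003, 3.139, 0.001]
force: [0.2, 0.2, 0.2]
opening: 0.0007
```

```bash
python3 - <<'E'
from h import *
go([.607,.099,.235])
c=cam("top"); crop(c,195,120,325,245,4.8,"pics/t3.png")
E
```

```text
t 6.0 pos [0.4787 0.1852 0.2394] F [0.2 0.2 0.2] shift [-1.281 -0.865  0.047] turn [0.0002 0.0008 0.0006]
```

View pics/t3.png

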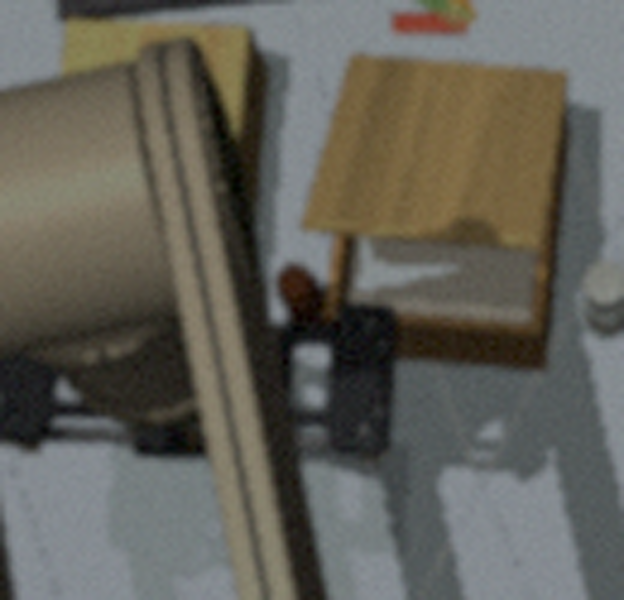

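The lid is free and unmoved, with its edge at about v=235 in this crop. I'll move above it.

Emit:
{"fn": "move_arm", "kwargs": {"series": [[-0.2, -0.4, 0, 0, 0, 0, -1], [-0.4, -0.8, 0, 0, 0, 0, -1], [-0.7, -0.87, 0, 0, 0, 0, -1], [-1, -0.87, 0, 0, 0, 0, -1], [-1, -0.87, 0, 0, 0, 0, -1]]}}

```text
t: 6.55
tool_pos: [0.5796, 0.1002, 0.235]
orientation: [0.006, -3.138, -0.0]
force: [-0.8, -1.0, -0.2]
opening: 0.0006
```

Emit:
{"fn": "move_arm", "kwargs": {"series": [[-0.2, 0, 0, 0, 0, 0, -1], [-0.28, 0, 0.1, 0, 0, 0, -1], [-0.28, 0, 0.2, 0, 0, 0, -1], [-0.28, 0, 0.3, 0, 0, 0, -1], [-0.28, 0, 0.4, 0, 0, 0, -1], [-0.28, 0, 0.45, 0, 0, 0, -1], [-0.28, 0, 0.5, 0, 0, 0, -1]]}}

```text
t: 7.25
tool_pos: [0.606, 0.0997, 0.1884]
orientation: [-0.007, 3.141, 0.0]
force: [0.2, -0.8, 2.5]
opening: 0.0003
```

Emit:
{"fn": "move_arm", "kwargs": {"series": [[0, 0, 0.04, 0, 0, 0, -1], [0, 0, 0.08, 0, 0, 0, -1], [0, 0, 0.12, 0, 0, 0, -1], [0, 0, 0.16, 0, 0, 0, -1], [0, 0, 0.2, 0, 0, 0, -1], [0, 0, 0.24, 0, 0, 0, -1]]}}

```text
t: 7.85
tool_pos: [0.6063, 0.0997, 0.1643]
orientation: [0.007, -3.142, -0.0]
force: [-0.5, -0.0, 1.9]
opening: 0.0006
```

Force of about 2 N upward means the lid is moving. I'll go on down.

Emit:
{"fn": "move_arm", "kwargs": {"series": [[0, 0, 0.05, 0, 0, 0, -1], [0, 0, 0.1, 0, 0, 0, -1], [0, 0, 0.15, 0, 0, 0, -1], [0, 0, 0.2, 0, 0, 0, -1], [0, 0, 0.25, 0, 0, 0, -1], [0, 0, 0.3, 0, 0, 0, -1], [0, 0, 0.35, 0, 0, 0, -1], [0, 0, 0.4, 0, 0, 0, -1]]}}

```text
t: 8.65
tool_pos: [0.6062, 0.0996, 0.1242]
orientation: [0.007, -3.141, 0.0]
force: [-0.2, -0.2, 1.7]
opening: 0.0006
```

```bash
python3 - <<'E'
from h import *
go([.607,.099,.1085])
c=cam("side"); crop(c,190,120,345,300,3.3,"pics/s4.png")
E
```

```text
t 8.65 pos [0.6062 0.0996 0.1242] F [-0.2 -0.2  1.7] shift [-0.008 -0.006  0.157] turn [-0.     -0.0001  0.0014]
```

View pics/s4.png

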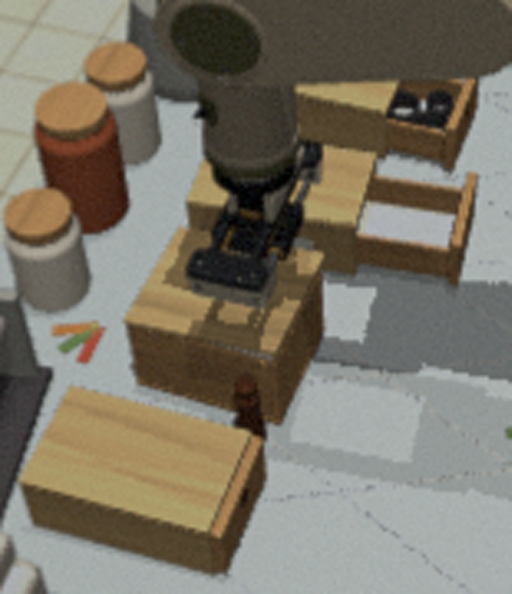

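The spoon drawer is shut with a flush front and the lid is nearly down. I'll press the last 16 mm more slowly.

Emit:
{"fn": "move_arm", "kwargs": {"series": [[0, 0, 0.04, 0, 0, 0, -1], [0, 0, 0.08, 0, 0, 0, -1], [0, 0, 0.11, 0, 0, 0, -1], [0, 0, 0.13, 0, 0, 0, -1], [0, 0, 0.14, 0, 0, 0, -1], [0, 0, 0.15, 0, 0, 0, -1], [0, 0, 0.16, 0, 0, 0, -1]]}}

```text
t: 9.4
tool_pos: [0.6064, 0.0996, 0.1088]
orientation: [-0.007, 3.141, -0.0]
force: [-1.5, -0.7, 7.1]
opening: 0.0002
```

Emit:
{"fn": "move_arm", "kwargs": {"series": [[0, 0, 0.01, 0, 0, 0, -1], [0, 0, 0.015, 0, 0, 0, -1], [0, 0, 0.015, 0, 0, 0, -1]]}}

```text
t: 9.7
tool_pos: [0.6065, 0.0997, 0.1087]
orientation: [-0.007, 3.141, -0.0]
force: [-5.9, -1.1, 10.4]
opening: 0.0005
```

The lid stopped at z = 0.1087 (expected 0.1085) with the force rising to 10 N. I'll lift and go to the cutter drawer.

Emit:
{"fn": "move_arm", "kwargs": {"series": [[0, 0, -0.1, 0, 0, 0, -1], [0, 0, -0.3, 0, 0, 0, -1], [0.3, 0, -0.6, 0, 0, 0, -1], [0.7, 0, -0.7, 0, 0, 0, -1], [1, -0.3, -0.7, 0, 0, 0, -1], [1, -0.7, -0.7, 0, 0, 0, -1], [1, -1, -0.7, 0, 0, 0, -1], [1, -1, -0.7, 0, 0, 0, -1]]}}

```text
t: 10.5
tool_pos: [0.5069, -0.0038, 0.1779]
orientation: [-0.002, 3.14, -0.002]
force: [-0.7, -0.4, -0.7]
opening: 0.0002
```

Emit:
{"fn": "move_arm", "kwargs": {"series": [[0.2, -0.4, 0, 0, 0, 0, -1], [0.4, -0.8, 0, 0, 0, 0, -1], [0.7, -1, 0, 0, 0, 0, -1], [0.8, -1, 0, 0, 0, 0, -1], [0.8, -1, 0, 0, 0, 0, -1]]}}

```text
t: 11.0
tool_pos: [0.4268, -0.1009, 0.1775]
orientation: [-0.004, 3.141, 0.0]
force: [0.1, 0.5, 0.6]
opening: 0.0006
```

Emit:
{"fn": "move_arm", "kwargs": {"series": [[0, -0.4, 0, 0, 0, 0, -1], [0, -0.8, 0, 0, 0, 0, -1], [0, -1, 0, 0, 0, 0, -1], [0, -1, 0, 0, 0, 0, -1]]}}

```text
t: 11.4
tool_pos: [0.4288, -0.2023, 0.1773]
orientation: [-0.005, 3.141, -0.001]
force: [-0.0, 0.6, 0.6]
opening: 0.0001
```

```bash
python3 - <<'E'
from h import *
go([.44,-.288,.037])
c=cam("top"); crop(c,185,110,500,310,2.5,"pics/t5.png")
E
```

```text
t 11.4 pos [ 0.4288 -0.2023  0.1773] F [-0.   0.6  0.6] shift [-0.109 -0.856  1.404] turn [-0.0001  0.0002  0.001 ]
```

View pics/t5.png

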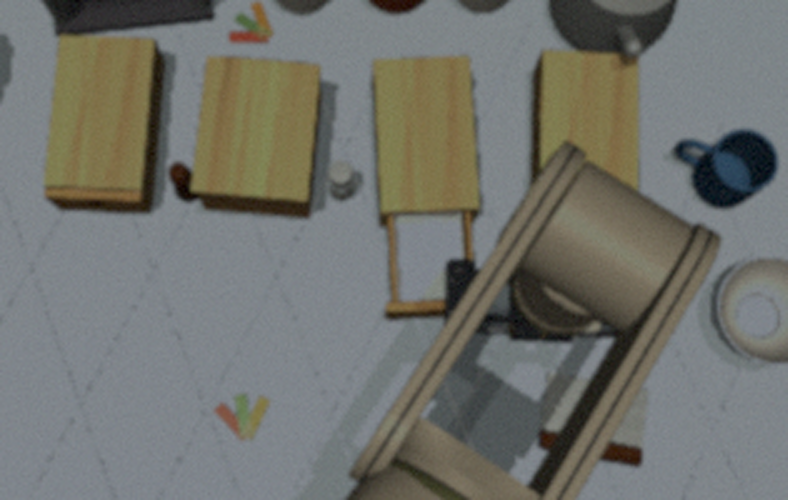

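The spoon drawer and lid look shut, and the jar, mill and empty drawer have not moved. The scraper is behind the descent point.

Emit:
{"fn": "move_arm", "kwargs": {"series": [[0, -0.4, 0, 0, 0, 0, -1], [0, -0.8, 0.2, 0, 0, 0, -1], [0, -0.86, 0.5, 0, 0, 0, -1], [0, -0.86, 0.8, 0, 0, 0, -1], [0, -0.86, 1, 0, 0, 0, -1], [0, -0.86, 1, 0, 0, 0, -1]]}}

```text
t: 12.05
tool_pos: [0.4269, -0.2838, 0.0736]
orientation: [0.009, -3.137, -0.007]
force: [-0.5, 0.1, 0.4]
opening: 0.0006
```

Emit:
{"fn": "move_arm", "kwargs": {"series": [[0, 0, 0.2, 0, 0, 0, -1], [0, 0, 0.39, 0, 0, 0, -1], [-0.1, 0, 0.39, 0, 0, 0, -1], [-0.25, 0, 0.39, 0, 0, 0, -1], [-0.4, 0, 0.39, 0, 0, 0, -1], [-0.46, 0, 0.39, 0, 0, 0, -1], [-0.52, 0, 0.39, 0, 0, 0, -1], [-0.58, 0, 0.39, 0, 0, 0, -1]]}}

```text
t: 12.85
tool_pos: [0.4866, -0.2868, 0.0389]
orientation: [-0.008, 3.141, -0.001]
force: [-2.3, -0.3, 0.5]
opening: 0.0003
```

```bash
python3 - <<'E'
from h import *
go([.556,-.288,.038])
E
```

```text
t 12.85 pos [ 0.4866 -0.2868  0.0389] F [-2.3 -0.3  0.5] shift [-0.694 -0.016  0.01 ] turn [-0.0001  0.      0.0015]
```

Emit:
{"fn": "move_arm", "kwargs": {"series": [[-0.06, 0, 0, 0, 0, 0, -1], [-0.12, 0, 0, 0, 0, 0, -1], [-0.18, 0, 0, 0, 0, 0, -1], [-0.24, 0, 0, 0, 0, 0, -1], [-0.3, 0, 0, 0, 0, 0, -1], [-0.36, 0, 0, 0, 0, 0, -1], [-0.42, 0, 0, 0, 0, 0, -1], [-0.47, 0, 0, 0, 0, 0, -1]]}}

```text
t: 13.65
tool_pos: [0.5334, -0.2867, 0.038]
orientation: [0.007, -3.141, -0.0]
force: [-1.3, -0.8, 0.3]
opening: 0.0006
```

Emit:
{"fn": "move_arm", "kwargs": {"series": [[-0.05, 0, 0, 0, 0, 0, -1], [-0.09, 0, 0, 0, 0, 0, -1], [-0.12, 0, 0, 0, 0, 0, -1], [-0.15, 0, 0, 0, 0, 0, -1], [-0.17, 0, 0, 0, 0, 0, -1], [-0.18, 0, 0, 0, 0, 0, -1], [-0.19, 0, 0, 0, 0, 0, -1], [-0.2, 0, 0, 0, 0, 0, -1]]}}

```text
t: 14.45
tool_pos: [0.5529, -0.2866, 0.0381]
orientation: [0.007, -3.141, -0.0]
force: [-1.4, -0.8, -0.8]
opening: 0.0004
```

Emit:
{"fn": "move_arm", "kwargs": {"series": [[-0.01, 0, 0, 0, 0, 0, -1], [-0.02, 0, 0, 0, 0, 0, -1], [-0.02, 0, 0, 0, 0, 0, -1]]}}

```text
t: 14.75
tool_pos: [0.5547, -0.2866, 0.0381]
orientation: [0.007, -3.141, -0.0]
force: [-5.0, -1.3, 1.6]
opening: 0.0001
```

Emit:
{"fn": "move_arm", "kwargs": {"series": [[-0.01, 0, 0, 0, 0, 0, -1], [-0.02, 0, 0, 0, 0, 0, -1], [-0.025, 0, 0, 0, 0, 0, -1], [-0.025, 0, 0, 0, 0, 0, -1]]}}

```text
t: 15.15
tool_pos: [0.5547, -0.2866, 0.0381]
orientation: [0.006, -3.136, -0.002]
force: [-17.1, 1.1, 9.7]
opening: 0.0008
```

Firm stop at 17 N. I'll back off, rise and check everything.

Emit:
{"fn": "move_arm", "kwargs": {"series": [[0.1, 0, 0, 0, 0, 0, -1], [0.3, 0, 0, 0, 0, 0, -1], [0.6, 0, 0, 0, 0, 0, -1], [0.8, 0, -0.3, 0, 0, 0, -1], [0.9, 0, -0.7, 0, 0, 0, -1], [1, 0, -1, 0, 0, 0, -1], [1, 0, -1, 0, 0, 0, -1]]}}

```text
t: 15.85
tool_pos: [0.4598, -0.2891, 0.1441]
orientation: [-0.006, 3.133, -0.009]
force: [1.3, -0.7, 0.7]
opening: 0.0005
```

Emit:
{"fn": "move_arm", "kwargs": {"series": [[0.3, 0, -0.4, 0, 0, 0, -1], [0.6, 0, -0.8, 0, 0, 0, -1], [0.8, 0.3, -1, 0, 0, 0, -1], [0.8, 0.3, -1, 0, 0, 0, -1]]}}

```text
t: 16.25
tool_pos: [0.3777, -0.2569, 0.2421]
orientation: [-0.007, 3.136, -0.006]
force: [1.3, -0.8, 0.5]
opening: 0.0002
```

```bash
python3 - <<'E'
from h import *
go([.44,-.288,.037])
c=cam("top"); crop(c,185,110,500,310,2.5,"pics/t6.png")
c=cam("side"); crop(c,190,90,400,300,2.8,"pics/s6.png")
E
```

```text
t 16.25 pos [ 0.3777 -0.2569  0.2421] F [ 1.3 -0.8  0.5] shift [-0.609 -0.306  2.056] turn [-0.0012  0.0019  0.0014]
```

View pics/t6.png

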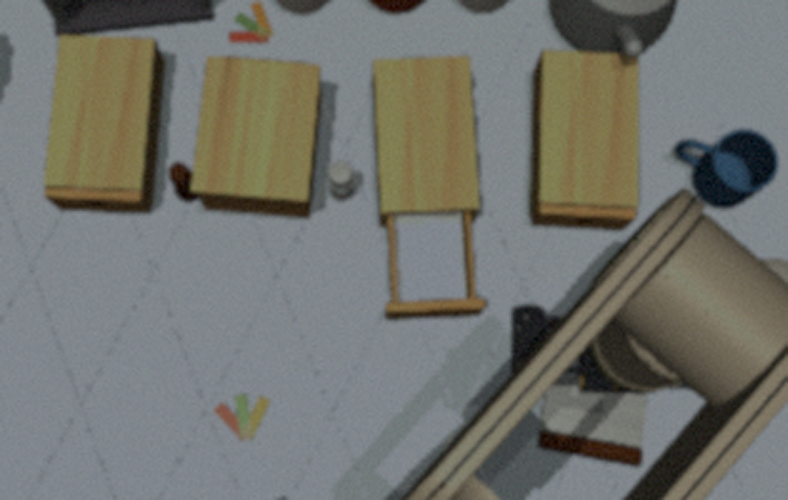

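View pics/s6.png

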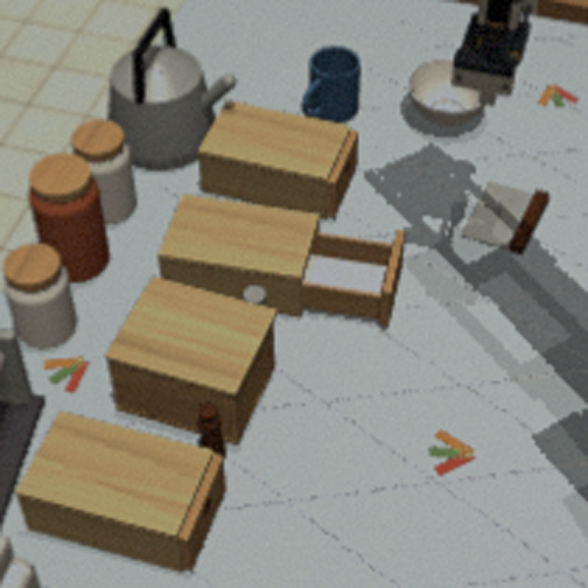

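In both views, both filled drawers are flush and the lid lies flat. The empty drawer is still open, with its front at (435,307) in the top crop as before, and the loose things are in place. Handing in.

```bash
python3 - <<'E'
from h import *
print(close_job()); print(read_state()["t"])
E
```

```text
the job is handed in; nothing more can be done
None
the job is handed in; nothing more can be done
```

I pushed the spoon drawer home, pressed the flour bin's lid down and pushed the cutter drawer home, all slowly with closed fingertips. I handed the job in at about 16.4 s, with the arm raised and touching nothing.

| Item | Final position | Expected | Force at the stop |
|---|---|---|---|
| Spoon drawer | fingers stopped at x = 0.554 m | about 0.556 m | about 25 N |
| Flour bin lid | fingers stopped at z = 0.1087 m | 0.1085 m | about 12 N |
| Cutter drawer | fingers stopped at x = 0.555 m | about 0.556 m | about 20 N |

- **Shut as asked:** the last top and side pictures show both drawer fronts flush with their casings and the lid flat on the bin. The 1–2 mm difference at the drawers is within the camera calibration error.
- **Left alone:** the empty drawer is still open as it was, and the jar, mill, mug and scraper look unmoved. The bowl was partly hidden by the arm. I did not check the rolling pin in the last pictures, but the arm only passed above it at the start.
- **Checks:** none failed. After hand-in I could not read the state again, so the final second was not observed.

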